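# Pack the repair kit box and put its lid on

## Robot

A 6-joint arm with a two-finger parallel gripper is mounted at the origin on the work surface. World frame = base frame: x ahead of the robot, y to its left, z up, the work surface at z = 0. Lengths are in mm, angles in rad, forces in N, time in s.
With the tool pointing down it reaches from about 300 to 775 mm from the base axis. Payload 14.6 kg.
Tool frame: the origin (TCP) lies on the centre line of the jaws, within the pads' length; the fingertips stand manip.finger_overhang ahead of it and the grasp point (between the pads) lies 11 mm behind it (manip.finger_overhang is the distance from the TCP to the fingertips, in mm); y points along the fingers, x is the direction in which the jaws open and shut, and the axes are right-handed (so a half turn about y gives the same grasp; the last joint's range is limited). The gripper opens to 94 mm and grips with 3 to 60 N. Pads are 16 mm wide; open, the fingers measure 119 mm over their backs; the gripper's body (75 mm by 177 mm) begins 78 mm behind the grasp point.
Start: joints at [-1.34, 0.3, 1.521, -0, 1.321, -0.067], TCP at [161.373, -525.783, 213.446] pointing down, gripper open.
Joint ranges: [-3.03, 3.03], [-0.79, 2.21], [0.23, 2.52], [-1.04, 4.18], [0, 3.07], [-2.55, 2.55]. Speed limits (rad/s): [2.22, 2.22, 2.57, 3.14, 3.14, 3.14].

## Interface

Orientations are given as [roll, pitch, yaw] about the fixed x, y, z axes, in that order (R = Rz(yaw) Ry(pitch) Rx(roll)).
In Python, from cell import monitor, viewer, ticket, manip gives the robot as it stands.
- The arm moves only by the shell command python3 -m jog 'ROWS' [FORCE]. ROWS is JSON, a list of rows, each an object of numbers: "grip": the finger opening in cm, from 0 to 9.4; "dx", "dy", "dz": the shift along the tool's x, y, z in cm; "spin": the turn about the tool's y in degrees. In form: [{"grip": .., "dx": .., "dy": .., "dz": .., "spin": ..}, ...]. A call has 1 to 20 rows; each row is the pose to reach, as a shift and turn from the pose commanded when the call began, along the tool's axes at that moment; what a row does not reach only later rows make up. A row lasts 1/8 s, in which the tool goes at most 62.5 mm and 10.7 degrees, less where a joint would pass 70% of its speed; a pose out of reach is approached as far as the arm can. A call with a gripper value outside its range is refused whole. The fingers move at their own pace and stop on an object; FORCE is the grip in N (left out, the last holds). Time passes only in rows, so rows that repeat a pose let the fingers close. It gives the time, the measured TCP pose, the force and the opening at its end, in the units of the state.
- monitor.read_state(): the state, without advancing time (a new reading comes with each control period).
- viewer.camera(name): name is "side" or "top" or "wrist"; returns a dict with "color" (420x560x3 uint8, red, green, blue), "vertical_fov" (degrees; the focal length in pixels is half the picture's height over the tangent of half this angle, whatever the lens; pixels are square), "cx", "cy" (the principal point, pixels), "rvec" (rotation vector, rad) and "tvec" (3), from world to camera coordinates, as OpenCV has them. Camera axes: x right, y down, z forward; pixel columns grow to the right and rows downward; lengths in mm; the calibration is good to about 2 mm. A picture is of the moment at which its call begins. There is no depth.
- ticket.sign_off(): hands the job in, once; it reports no verdict.
The state is a dict: "clock": time; "joints": joint angles; "qd": joint speeds; "effort": joint torques, N m; "eef_pos": TCP position; "eef_rot": TCP orientation; "wrist_force": force on the tool from outside, world axes, zero at the start; "moment": the same for the moment, N m; "finger_gap": finger opening in mm.
Only numpy, scipy, OpenCV 4.12 (cv2) and the standard library are available. Lean on these libraries where they do the work, as an engineer would, in place of code of your own. Each camera call takes 0.05 s, during which the arm holds its last target. There are 200 camera calls.

## Task

Pack the white kit box for a repair call: on its floor, in line along its middle, stand the blue jar at the red-tab end, the solder spool at the other end and the green bit case flat in the middle between them, with the orange tape roll centred on top of the case. Then lay the yellow lid on, in line with the box, so that it sits fully down and flat on the rim. Leave the bottle, phone and screwdriver alone.

Things in the scene. Friction and masses are not known exactly. Their poses are not given: they have to be found in the camera images.
- kit_box: Open white box, fixed: 188 (its x) by 128 (its y) by 45 mm high, walls and floor 4 thick. On its +x end a red tab 60 wide sticks out 20 just under the rim, and a red strip lies on the floor inside that end. May be turned any way. Origin: centre of the underside, on the bench; z up. Things 57 either side of the centre along x, and one in the middle, stand clear of each other.
- lid: Loose yellow lid, flat on the bench, 140 g: plate 196 (its x) x 136 (its y) x 5 mm; under it a plug 170 x 110 x 5 that drops into the box mouth with 5 to spare each side, either way round. Black bar handle on top, centred, along its x: 60 long, 16 wide. Origin: centre of the plug's underside, z up; handle spans 10 to 48 above it. Closed, it is 40 above the box's origin.
- jar: Small upright round jar, all blue, body and cap, 42 in diameter at the cap (40 below), 30 mm high, about 60 g. Origin: centre of the underside, z up.
- bit_case: Flat square green case with a thin black seam, 46 x 46 x 14 mm high, about 50 g, sides along its x and y. Origin: centre of the underside, z up.
- spool: Small spool of solder, standing: black flanges, silver winding (silver on top with a black centre), 42 in diameter, 30 mm high, about 100 g. Rigid. Origin: centre of the underside, z up.
- tape: Orange roll of tape lying flat, a rigid ring 44 outside and 28 inside diameter, 16 mm high, about 30 g. Origin: centre of the underside, z up.
- bottle: Bystander: small upright white bottle with a blue cap, 36 in diameter, 100 mm high, loose. Origin: centre of the underside.
- phone: Bystander: black phone lying flat, 150 (its x) x 72 (its y) x 9 mm, loose. Origin: centre of the underside.
- driver: Bystander: screwdriver lying along its own x, 150 mm long, loose. Origin: underside at the middle.
Mind the look-alikes: they are no part of the job. What is meant by the bit_case is not purple, and is the smaller of those in its own colour.

How it is judged:
By the outcome, as a careful person would: the job done as asked, in the order asked, and still so for the second after the job is handed in, with the robot touching nothing.
It also fails if it takes over 112 s, if anything falls off the work surface, if the arm or the gripper's body presses on something with over 40 N, if the wrist force passes 120 N, or if a joint passes its speed limit or range.

## Working session

There is one attempt and no reset: what is moved stays moved. The work goes in short steps, Python scripts to look and compute and a shell command to move; the robot and the scene stay as the last step left them, time stands still between calls to the robot, and variables do not carry over. Pictures are saved under pics/ and viewed, about 12 in all and at most 16, crops included, and the job is handed in when it is done.

```bash
mkdir -p pics; ls; cat > h.py <<'E'
import numpy as np,cv2
from cell import monitor,viewer,ticket,manip
from scipy.spatial.transform import Rotation as Ro
def shot(n,f=None):
    c=viewer.camera(n); im=cv2.cvtColor(c["color"],cv2.COLOR_RGB2BGR)
    if f: cv2.imwrite(f"pics/{f}.png",im); np.savez(f"pics/{f}.npz",**c)
    return c,im
def KK(c):
    f=c["color"].shape[0]/2/np.tan(np.radians(float(c["vertical_fov"]))/2)
    return np.array([[f,0,c["cx"]],[0,f,c["cy"]],[0,0,1.]],float)
def ray(c,px,z):
    R=cv2.Rodrigues(np.array(c["rvec"],float))[0];t=np.array(c["tvec"],float).ravel();K=KK(c)
    o=-R.T@t; px=np.atleast_2d(px).astype(float)
    d=(R.T@np.linalg.inv(K)@np.c_[px,np.ones(len(px))].T).T
    return o+d*((z-o[2])/d[:,2])[:,None]
def proj(c,P):
    return cv2.projectPoints(np.atleast_2d(P).astype(float),np.array(c["rvec"],float),np.array(c["tvec"],float),KK(c),None)[0][:,0]
E
python3 - <<'E'
from h import *
print(monitor.read_state(), manip.finger_overhang)
for n in("top","side"):
    c,im=shot(n,n+"0"); print(n,{k:v for k,v in c.items() if k!="color"})
E
```

```text
pics
{'clock': 0.0, 'joints': array([-1.33960260e+00,  3.00491100e-01,  1.52158453e+00,  1.76404024e-05,
        1.32071461e+00, -6.66196717e-02]), 'qd': array([-0.00105445,  0.00031886, -0.00051539, -0.00086456,  0.00015395,
        0.00052859]), 'effort': array([-6.69790079e-04, -5.31799257e+01, -3.52739882e+01,  7.07957265e-02,
        2.43414275e-02, -1.22065353e-04]), 'eef_pos': array([ 161.31847538, -525.5392233 ,  212.87390079]), 'eef_rot': array([-1.57069955e+00,  1.19379878e-03, -1.27298724e+00]), 'wrist_force': array([ 0.4792568 , -0.87956658,  0.38381873]), 'moment': array([-0.03764253, -0.00821518, -0.0222289 ]), 'finger_gap': 94.27815537260712} 8.0
top {'vertical_fov': 55.19530210274963, 'cx': 280.9404090872151, 'cy': 207.54864404378264, 'rvec': array([ 2.16916667, -2.19542361,  0.07711274]), 'tvec': array([ 13.61916246, 619.53755801, 935.02338897])}
side {'vertical_fov': 51.642831693719025, 'cx': 281.901382732772, 'cy': 208.94237534523705, 'rvec': array([ 0.76955482, -2.45002339,  1.28971692]), 'tvec': array([492.41835839, 236.65282324, 634.95688553])}
```

View pics/top0.png

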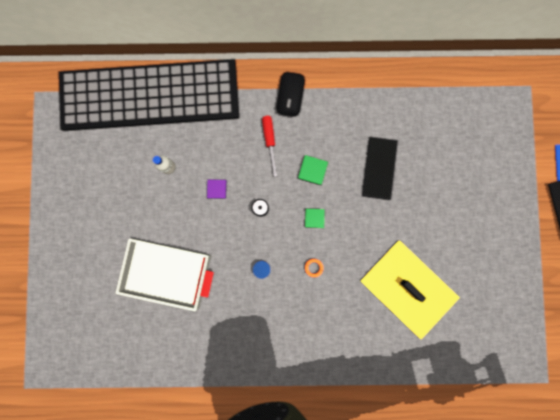

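View pics/side0.png

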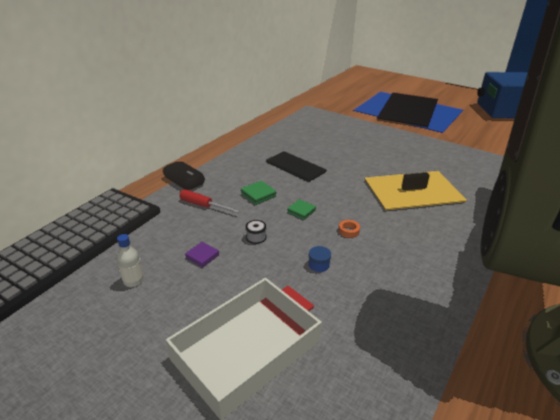

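The top view shows these candidates:
- **Blue:** jar (261,269). The bottle cap (157,160) is not the jar.
- **Green:** small case (315,218) and large case (313,169). There is also a purple one at (217,189). By the description I choose the small green one.
- **Other parts:** spool (260,208), tape (314,268), lid (410,290).
- **Box:** (165,273), with its tab at (207,284).

Measuring next.

```bash
cat > m.py <<'E'
from h import *
c=np.load("pics/top0.npz"); im=cv2.imread("pics/top0.png"); hsv=cv2.cvtColor(im,cv2.COLOR_BGR2HSV)
def blob(lo,hi,box,img=hsv):
    m=cv2.inRange(img,np.array(lo),np.array(hi)); k=np.zeros_like(m); x0,y0,x1,y1=box; k[y0:y1,x0:x1]=m[y0:y1,x0:x1]
    cs=cv2.findContours(k,cv2.RETR_EXTERNAL,cv2.CHAIN_APPROX_NONE)[0]; return max(cs,key=cv2.contourArea)
def rect(name,ct,z):
    P=ray(c,ct[:,0],z)[:,:2].astype(np.float32); r=cv2.minAreaRect(P); print(name,np.round(r[0],1),np.round(r[1],1),round(r[2],1),"px",np.round(cv2.minAreaRect(ct)[0],1))
G=([40,80,40],[85,255,255])
rect("small green",blob(*G,(295,200,340,235)),14)
rect("big green",blob(*G,(290,150,340,190)),14)
rect("jar",blob([100,100,40],[130,255,255],(240,250,285,290)),30)
rect("tape",blob([3,120,100],[18,255,255],(295,250,335,285)),16)
rect("spool",blob([0,0,0],[180,255,75],(245,193,276,222)),30)
rect("lid",blob([20,100,100],[35,255,255],(340,230,480,350)),10)
rect("handle",blob([0,0,0],[180,255,60],(385,265,440,310)),48)
rect("box",blob([0,0,150],[180,70,255],(105,225,225,320)),45)
rect("tab",blob([0,150,80],[8,255,255],(203,260,225,305)),43)
E
python3 m.py; python3 - <<'E'
from h import *
a=cv2.imread("pics/top0.png")
x=cv2.resize(a[150:315,235:345],None,fx=3.5,fy=3.5,interpolation=cv2.INTER_CUBIC)
cv2.imwrite("pics/crop1.png",x)
E
```

```text
small green [594.2 -74.1] [45.8 43.3] 89.3 px [314.5 218. ]
big green [711.6 -71.3] [60.5 60.5] 72.6 px [312.5 169.6]
jar [475.5  54.5] [37.5 37.1] 89.3 px [261. 269.]
tape [476.5 -69.4] [40.4 40. ] 89.3 px [313.5 267.5]
spool [604.3  44. ] [0. 0.] 0.0 px [265. 214.]
lid [ 423.2 -296.8] [198.3 137. ] 45.2 px [409.4 289.1]
handle [ 424.8 -290.5] [60.7 12.7] 46.1 px [411.8 290.2]
box [473.4 277.4] [278.9 214.8] 89.4 px [164.5 272. ]
tab [445.  179.2] [17.  58.4] 77.4 px [206.7 283.4]
```

View pics/crop1.png

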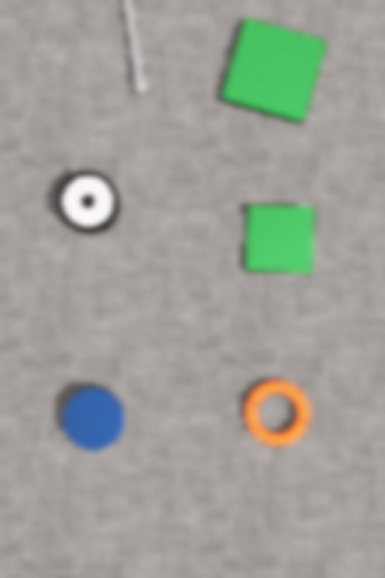

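The crop confirms the choice: the smaller green square at (315,218), and the spool is a silver disc with a black centre at (260,207). Now I'll get the box rim, the spool and the jog helper.

```bash
cat >> h.py <<'E'
def go(x,y,z,yaw):
    """print jog shift (cm, deg) from the current pose to TCP x,y,z, yaw deg"""
    s=monitor.read_state(); y0=s["eef_rot"][2]; p=s["eef_pos"]
    R=Ro.from_euler("xyz",[-np.pi/2,0,y0]); d=R.inv().apply(np.array([x,y,z])-p)/10
    sp=-(((yaw-np.degrees(y0))+90)%180-90)
    print(f"to {x:.0f},{y:.0f},{z:.0f},{yaw:.0f}: dx {d[0]:.2f} dy {d[1]:.2f} dz {d[2]:.2f} spin {sp:.1f} | gap {s['finger_gap']:.1f} j6 {s['joints'][5]:.2f} t {s['clock']:.1f}")
E
cat > m2.py <<'E'
from m import *
print("spool",ray(c,[259.9,207.4],30)); print("bottle cap",ray(c,[157,160],98))
g=cv2.cvtColor(im,cv2.COLOR_BGR2GRAY)
m=((g>170)&(hsv[...,1]<60)).astype(np.uint8); k=np.zeros_like(m); k[232:316,110:216]=m[232:316,110:216]
cs=max(cv2.findContours(k,cv2.RETR_EXTERNAL,cv2.CHAIN_APPROX_NONE)[0],key=cv2.contourArea)
rect("box rim",cs,45)
go(475.5,54.5,120,-12.6)
E
python3 m2.py|tail -4
```

```text
spool [[620.08848055  55.94305407  30.        ]]
bottle cap [[723.22677123 279.67621132  98.        ]]
box rim [466.3 286. ] [198.8 134.3] 77.1 px [160.2 274.9]
to 476,54,120,-13: dx -46.24 dy 9.30 dz 47.06 spin -60.3 | gap 94.0 j6 -0.07 t 0.1
```

```bash
python3 -m jog '[{"grip":9.4,"dx":-46.2,"dy":4,"dz":47.1,"spin":-60},{"dx":-46.2,"dy":4,"dz":47.1,"spin":-60},{"dx":-46.2,"dy":4,"dz":47.1,"spin":-60},{"dx":-46.2,"dy":4,"dz":47.1,"spin":-60},{"dx":-46.2,"dy":4,"dz":47.1,"spin":-60},{"dx":-46.2,"dy":4,"dz":47.1,"spin":-60},{"dx":-46.2,"dy":4,"dz":47.1,"spin":-60},{"dx":-46.2,"dy":4,"dz":47.1,"spin":-60},{"dx":-46.2,"dy":4,"dz":47.1,"spin":-60},{"dx":-46.2,"dy":4,"dz":47.1,"spin":-60},{"dx":-46.2,"dy":4,"dz":47.1,"spin":-60},{"dx":-46.2,"dy":4,"dz":47.1,"spin":-60},{"dx":-46.2,"dy":4,"dz":47.1,"spin":-60},{"dx":-46.2,"dy":4,"dz":47.1,"spin":-60},{"dx":-46.2,"dy":4,"dz":47.1,"spin":-60},{"dx":-46.2,"dy":4,"dz":47.1,"spin":-60}]' 15
python3 - <<'E'
from h import *
c,im=shot("wrist","w1"); print(c["rvec"],c["tvec"],c["vertical_fov"]); print(proj(c,[[475.5,54.5,30],[620,56,30]]))
go(475.5,54.5,11,-12.6)
E
```

```text
[-2.35160993  1.74114243  0.22825649] [-548.35726265  -24.58434288  392.17100516] 59.42925897292463
[[-426.77821774 -502.53384715]
 [-474.55485182 -863.31231011]]
to 476,54,11,-13: dx -46.24 dy 20.20 dz 47.05 spin -60.3 | gap 94.1 j6 -0.07 t 0.1validation failed for argument at $[1]...
```

View pics/w1.png

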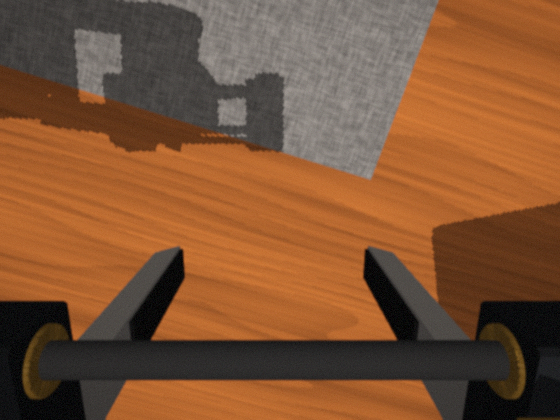

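The move was refused because every row needs all keys. The wrist view shows the fingers at (175,270) and (375,270), with bench ahead of them. I'll resend it in full.

```bash
python3 -m jog '[{"grip":9.4,"dx":-46.2,"dy":4,"dz":47.1,"spin":-60},{"grip":9.4,"dx":-46.2,"dy":4,"dz":47.1,"spin":-60},{"grip":9.4,"dx":-46.2,"dy":4,"dz":47.1,"spin":-60},{"grip":9.4,"dx":-46.2,"dy":4,"dz":47.1,"spin":-60},{"grip":9.4,"dx":-46.2,"dy":4,"dz":47.1,"spin":-60},{"grip":9.4,"dx":-46.2,"dy":4,"dz":47.1,"spin":-60},{"grip":9.4,"dx":-46.2,"dy":4,"dz":47.1,"spin":-60},{"grip":9.4,"dx":-46.2,"dy":4,"dz":47.1,"spin":-60},{"grip":9.4,"dx":-46.2,"dy":4,"dz":47.1,"spin":-60},{"grip":9.4,"dx":-46.2,"dy":4,"dz":47.1,"spin":-60},{"grip":9.4,"dx":-46.2,"dy":4,"dz":47.1,"spin":-60},{"grip":9.4,"dx":-46.2,"dy":4,"dz":47.1,"spin":-60},{"grip":9.4,"dx":-46.2,"dy":4,"dz":47.1,"spin":-60},{"grip":9.4,"dx":-46.2,"dy":4,"dz":47.1,"spin":-60},{"grip":9.4,"dx":-46.2,"dy":4,"dz":47.1,"spin":-60},{"grip":9.4,"dx":-46.2,"dy":4,"dz":47.1,"spin":-60}]' 15
python3 - <<'E'
from h import *
c,im=shot("wrist","w2"); print(monitor.read_state()["eef_pos"],proj(c,[[475.5,54.5,30],[620,56,30]]))
go(475.5,54.5,11,-12.6)
E
```

```text
clock: 2.15
eef_pos: [476.0, 53.7, 173.6]
eef_rot: [-1.571, -0.0, -0.226]
wrist_force: [-0.0, -0.1, 1.0]
finger_gap: 94.0
[476.04479107  53.77483018 173.55418022] [[272.13507498 203.9058249 ]
 [435.90034445 165.05219288]]
to 476,54,11,-13: dx -0.07 dy 16.26 dz 0.06 spin -0.4 | gap 94.1 j6 0.26 t 2.2
```

View pics/w2.png

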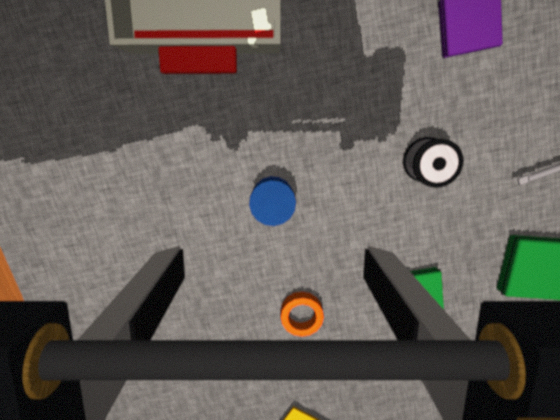

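The wrist view shows the jar cap at (272,202), as predicted to within 1 mm or so. The spool is at (440,163). Grasping the jar.

```bash
python3 -m jog '[{"grip":7,"dx":0,"dy":6,"dz":0,"spin":0},{"grip":6.5,"dx":0,"dy":12,"dz":0,"spin":0},{"grip":6.5,"dx":0,"dy":15,"dz":0,"spin":0},{"grip":6.5,"dx":0,"dy":16.2,"dz":0,"spin":0},{"grip":6.5,"dx":0,"dy":16.2,"dz":0,"spin":0},{"grip":3,"dx":0,"dy":16.2,"dz":0,"spin":0},{"grip":3,"dx":0,"dy":16.2,"dz":0,"spin":0},{"grip":3,"dx":0,"dy":16.2,"dz":0,"spin":0},{"grip":3,"dx":0,"dy":16.2,"dz":0,"spin":0},{"grip":3,"dx":0,"dy":16.2,"dz":0,"spin":0},{"grip":3,"dx":0,"dy":12,"dz":0,"spin":0},{"grip":3,"dx":0,"dy":7,"dz":0,"spin":0},{"grip":3,"dx":0,"dy":3,"dz":0,"spin":0},{"grip":3,"dx":0,"dy":3,"dz":0,"spin":0}]' 15
python3 - <<'E'
from h import *
c=np.load("pics/w2.npz"); print("spool,jar,tape",ray(c,[[440,163]],30),ray(c,[[272.5,202]],30),ray(c,[[302,316]],16))
go(466.5,283,145,-12.8)
E
```

```text
clock: 3.95
eef_pos: [477.3, 54.1, 146.2]
eef_rot: [-1.569, -0.005, -0.226]
wrist_force: [-0.1, -0.7, -1.9]
finger_gap: 41.5
spool,jar,tape [[623.62443627  56.9601823   30.        ]] [[476.20398348  56.10418407  30.        ]] [[477.60704411 -67.67774772  16.        ]]
to 466,283,145,-13: dx -6.18 dy 0.12 dz 22.06 spin -0.1 | gap 41.5 j6 0.26 t 4.0
```

Gap is 41.5, so the jar is held. I'll look at the box from a little short of it.

```bash
python3 -m jog '[{"grip":3,"dx":-4,"dy":-5,"dz":6,"spin":0},{"grip":3,"dx":-6,"dy":-9,"dz":13,"spin":0},{"grip":3,"dx":-6,"dy":-9,"dz":14,"spin":0},{"grip":3,"dx":-6,"dy":-9,"dz":14,"spin":0},{"grip":3,"dx":-6,"dy":-9,"dz":14,"spin":0}]'
python3 - <<'E'
from h import *
c,im=shot("wrist","w3"); print(proj(c,[[466.5,283,45]]))
E
```

```text
clock: 4.58
eef_pos: [448.6, 203.5, 232.0]
eef_rot: [-1.572, 0.002, -0.226]
wrist_force: [0.4, -0.5, -0.3]
finger_gap: 41.2
[[272.81179529 109.0013146 ]]
```

View pics/w3.png

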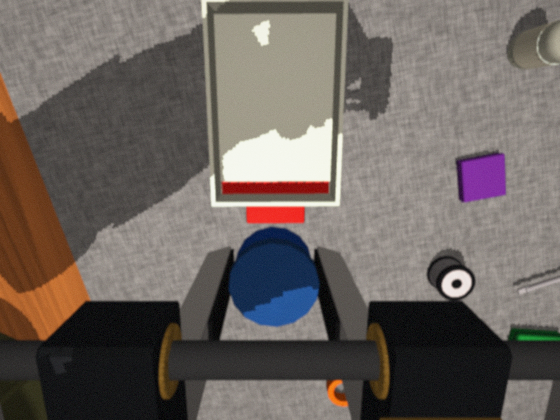

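The wrist view shows the near rim corners at about (212,207) and (339,206), and the sides running up to (203,1) and (348,0). The tab is at (275,215) and the spool top at (456,283).

```bash
python3 - <<'E'
from h import *
c=np.load("pics/w3.npz");im=cv2.imread("pics/w3.png");g=cv2.cvtColor(im,cv2.COLOR_BGR2GRAY)
P=ray(c,[[212,206.5],[340,206],[203.5,1],[348,0]],45)[:,:2];print(P.round(1))
w=P[0]-P[1];print("width",np.linalg.norm(w),"ang",np.degrees(np.arctan2(w[1],w[0]))+0, [np.degrees(np.arctan2(*(P[i]-P[i+2])[::-1])) for i in(0,1)])
hs=cv2.cvtColor(im,cv2.COLOR_BGR2HSV); m=cv2.inRange(hs,np.array([0,150,60]),np.array([8,255,255]))
for lo,hi,z,n in((175,200,4.5,"strip"),(206,226,42,"tab")):
    k=np.zeros_like(m);k[lo:hi,200:350]=m[lo:hi,200:350]
    ct=max(cv2.findContours(k,0,1)[0],key=cv2.contourArea); Q=ray(c,ct[:,0],z)[:,:2].astype(np.float32); print(n,cv2.minAreaRect(Q))
u=np.array([np.cos(np.radians(-102.8)),np.sin(np.radians(-102.8))])
print("centre",(P[0]+P[1])/2-94*u)
print("spool",ray(c,[[456,283]],30), "purple n/a")
E
```

```text
[[385.8 205. ]
 [511.  176.6]
 [428.  385.2]
 [551.2 357.5]]
width 128.4435756642918 ang 167.20913025400296 [np.float64(-103.19421937869339), np.float64(-102.52331799815833)]
strip ((450.14471435546875, 201.94869995117188), (12.316987037658691, 116.97364807128906), 76.97706604003906)
tab ((445.3152770996094, 181.82757568359375), (15.8189115524292, 59.017662048339844), 76.97871398925781)
centre [469.21075407 282.46207538]
spool [[622.13062924  57.06154144  30.        ]] purple n/a
```

```bash
python3 - <<'E'
from h import *
go(456,226.5,120,-12.9);go(456,226.5,16,-12.9)
E
```

```text
to 456,226,120,-13: dx 0.19 dy 11.21 dz 2.45 spin -0.1 | gap 41.7 j6 0.58 t 4.6
to 456,226,16,-13: dx 0.19 dy 21.61 dz 2.45 spin -0.1 | gap 41.7 j6 0.58 t 4.6
```

```bash
python3 -m jog '[{"grip":3,"dx":0.2,"dy":6,"dz":2.4,"spin":0},{"grip":3,"dx":0.2,"dy":12,"dz":2.4,"spin":0},{"grip":3,"dx":0.2,"dy":17,"dz":2.4,"spin":0},{"grip":3,"dx":0.2,"dy":20,"dz":2.4,"spin":0},{"grip":3,"dx":0.2,"dy":21,"dz":2.4,"spin":0},{"grip":3,"dx":0.2,"dy":21.6,"dz":2.4,"spin":0},{"grip":3,"dx":0.2,"dy":21.6,"dz":2.4,"spin":0}]'
python3 -m jog '[{"grip":5.8,"dx":0,"dy":0,"dz":0,"spin":0},{"grip":5.8,"dx":0,"dy":0,"dz":0,"spin":0},{"grip":5.8,"dx":0,"dy":-2,"dz":0,"spin":0},{"grip":5.8,"dx":0,"dy":-8,"dz":0,"spin":0},{"grip":5.8,"dx":0,"dy":-12,"dz":0,"spin":0},{"grip":6.5,"dx":0,"dy":-12,"dz":0,"spin":0}]'
python3 -c "
from h import *
go(622.3,57,110,-12.9)"
```

```text
clock: 5.5
eef_pos: [456.7, 226.8, 18.1]
eef_rot: [-1.57, -0.001, -0.226]
wrist_force: [-0.6, -0.2, -1.3]
finger_gap: 41.3
clock: 6.25
eef_pos: [457.5, 227.5, 140.7]
eef_rot: [-1.567, -0.005, -0.226]
wrist_force: [-0.3, 0.6, -0.4]
finger_gap: 63.7
to 622,57,110,-13: dx 19.88 dy 3.07 dz -12.93 spin -0.0 | gap 63.7 j6 0.62 t 6.2
```

```bash
python3 -m jog '[{"grip":6.5,"dx":6,"dy":0,"dz":-4,"spin":0},{"grip":6.5,"dx":12,"dy":0,"dz":-8,"spin":0},{"grip":6.5,"dx":18,"dy":0,"dz":-12,"spin":0},{"grip":6.5,"dx":19.9,"dy":2,"dz":-12.9,"spin":0},{"grip":6.5,"dx":19.9,"dy":3,"dz":-12.9,"spin":0},{"grip":6.5,"dx":19.9,"dy":3,"dz":-12.9,"spin":0}]'
python3 - <<'E'
from h import *
c,im=shot("wrist","w4"); print(proj(c,[[622.3,57,30]]))
hs=cv2.cvtColor(im,cv2.COLOR_BGR2HSV)
go(622.3,57,11,-12.9)
m=((hs[...,2]>170)&(hs[...,1]<50)).astype(np.uint8);m[:150]=0
ct=max(cv2.findContours(m,0,1)[0],key=cv2.contourArea);(x,y),r=cv2.minEnclosingCircle(ct);print(x,y,r,ray(c,[[x,y]],30))
E
```

```text
clock: 7.0
eef_pos: [620.2, 57.0, 105.8]
eef_rot: [-1.571, 0.003, -0.226]
wrist_force: [-0.1, 1.3, 0.5]
finger_gap: 65.1
[[276.15645779 226.56193852]]
to 622,57,11,-13: dx 0.18 dy 9.59 dz -0.00 spin 0.0 | gap 65.2 j6 0.26 t 7.0
275.603515625 226.1580352783203 22.982872009277344 [[621.98808703  57.37620844  30.        ]]
```

```bash
python3 -m jog '[{"grip":6.5,"dx":0.2,"dy":5,"dz":0,"spin":0},{"grip":6.5,"dx":0.2,"dy":8.5,"dz":0,"spin":0},{"grip":6.5,"dx":0.2,"dy":9.6,"dz":0,"spin":0},{"grip":6.5,"dx":0.2,"dy":9.6,"dz":0,"spin":0},{"grip":3,"dx":0.2,"dy":9.6,"dz":0,"spin":0},{"grip":3,"dx":0.2,"dy":9.6,"dz":0,"spin":0},{"grip":3,"dx":0.2,"dy":9.6,"dz":0,"spin":0},{"grip":3,"dx":0.2,"dy":9.6,"dz":0,"spin":0},{"grip":3,"dx":0.2,"dy":5,"dz":0,"spin":0},{"grip":3,"dx":0.2,"dy":0,"dz":0,"spin":0},{"grip":3,"dx":0.2,"dy":-2,"dz":0,"spin":0}]' 20
python3 -c "
from h import *
go(481.6,338.5,120,-12.9);go(481.6,338.5,16,-12.9)"
```

```text
clock: 8.43
eef_pos: [624.1, 56.2, 130.7]
eef_rot: [-1.57, -0.004, -0.226]
wrist_force: [-1.0, -0.3, -1.3]
finger_gap: 41.7
to 482,338,120,-13: dx -20.22 dy 1.07 dz 24.32 spin -0.0 | gap 41.7 j6 0.26 t 8.4
to 482,338,16,-13: dx -20.22 dy 11.47 dz 24.32 spin -0.0 | gap 41.7 j6 0.26 t 8.4
```

```bash
python3 -m jog '[{"grip":3,"dx":-4,"dy":0,"dz":4.8,"spin":0},{"grip":3,"dx":-8,"dy":0,"dz":9.6,"spin":0},{"grip":3,"dx":-12,"dy":0,"dz":14.4,"spin":0},{"grip":3,"dx":-16,"dy":0,"dz":19.2,"spin":0},{"grip":3,"dx":-20.2,"dy":1,"dz":24.3,"spin":0},{"grip":3,"dx":-20.2,"dy":2,"dz":24.3,"spin":0},{"grip":3,"dx":-20.2,"dy":2,"dz":24.3,"spin":0},{"grip":3,"dx":-20.2,"dy":2,"dz":24.3,"spin":0}]'
python3 -c "
from h import *
go(481.6,338.5,16.5,-12.9)"
```

```text
clock: 9.43
eef_pos: [481.6, 337.1, 107.7]
eef_rot: [-1.571, -0.0, -0.227]
wrist_force: [-0.4, -0.3, -1.1]
finger_gap: 41.6
to 482,338,16,-13: dx -0.04 dy 9.12 dz 0.13 spin -0.1 | gap 41.6 j6 0.78 t 9.4
```

```bash
python3 -m jog '[{"grip":3,"dx":0,"dy":4,"dz":0.1,"spin":0},{"grip":3,"dx":0,"dy":7,"dz":0.1,"spin":0},{"grip":3,"dx":0,"dy":8.5,"dz":0.1,"spin":0},{"grip":3,"dx":0,"dy":9.1,"dz":0.1,"spin":0},{"grip":3,"dx":0,"dy":9.1,"dz":0.1,"spin":0},{"grip":3,"dx":0,"dy":9.1,"dz":0.1,"spin":0}]'
python3 -m jog '[{"grip":5.8,"dx":0,"dy":0,"dz":0,"spin":0},{"grip":5.8,"dx":0,"dy":0,"dz":0,"spin":0},{"grip":5.8,"dx":0,"dy":-2,"dz":0,"spin":0},{"grip":5.8,"dx":0,"dy":-8,"dz":0,"spin":0},{"grip":5.8,"dx":0,"dy":-12,"dz":0,"spin":0},{"grip":6.5,"dx":0,"dy":-12,"dz":0,"spin":0},{"grip":6.5,"dx":0,"dy":-12,"dz":0,"spin":0}]'
python3 -c "
from h import *
go(594.5,-74,130,0)"
```

```text
clock: 10.18
eef_pos: [481.5, 339.4, 17.5]
eef_rot: [-1.57, -0.001, -0.226]
wrist_force: [-0.1, 0.1, -0.7]
finger_gap: 41.5
clock: 11.05
eef_pos: [480.8, 339.0, 136.4]
eef_rot: [-1.571, 0.0, -0.226]
wrist_force: [-0.1, 0.4, 0.1]
finger_gap: 64.8
to 594,-74,130,0: dx 20.33 dy 0.64 dz -37.71 spin -12.9 | gap 64.8 j6 0.78 t 11.1
```

```bash
python3 -m jog '[{"grip":6.5,"dx":3,"dy":0,"dz":-5,"spin":0},{"grip":6.5,"dx":6,"dy":0,"dz":-10,"spin":0},{"grip":6.5,"dx":9,"dy":0,"dz":-15,"spin":-3},{"grip":6.5,"dx":12,"dy":0,"dz":-20,"spin":-8},{"grip":6.5,"dx":15,"dy":0,"dz":-26,"spin":-12.9},{"grip":6.5,"dx":18,"dy":0,"dz":-32,"spin":-12.9},{"grip":6.5,"dx":20.3,"dy":0,"dz":-37.7,"spin":-12.9},{"grip":6.5,"dx":20.3,"dy":0,"dz":-37.7,"spin":-12.9},{"grip":6.5,"dx":20.3,"dy":0,"dz":-37.7,"spin":-12.9}]' 15
python3 - <<'E'
from h import *
c,im=shot("wrist","w5"); print(proj(c,[[594.5,-74,14]]))
hs=cv2.cvtColor(im,cv2.COLOR_BGR2HSV)
m=cv2.inRange(hs,np.array([40,80,110]),np.array([85,255,255]))
for ct in cv2.findContours(m,0,1)[0]:
    if cv2.contourArea(ct)>300: print(cv2.minAreaRect(ct)[0],cv2.minAreaRect(ray(c,ct[:,0],14)[:,:2].astype(np.float32)))
go(594.5,-74,11,0)
E
```

```text
clock: 12.18
eef_pos: [594.0, -73.6, 135.4]
eef_rot: [-1.57, 0.002, -0.002]
wrist_force: [-0.7, 0.4, -0.0]
finger_gap: 65.1
[[273.49089524 211.2578899 ]]
(275.3416748046875, 209.66708374023438) ((595.994873046875, -73.09561920166016), (45.09612274169922, 45.62056350708008), 86.910888671875)
(420.1488037109375, 207.9745330810547) ((714.3199462890625, -72.13473510742188), (59.328731536865234, 59.683719635009766), 72.90585327148438)
to 594,-74,11,0: dx 0.04 dy 12.47 dz -0.12 spin -0.0 | gap 65.0 j6 -0.18 t 12.2
```

View pics/w5.png

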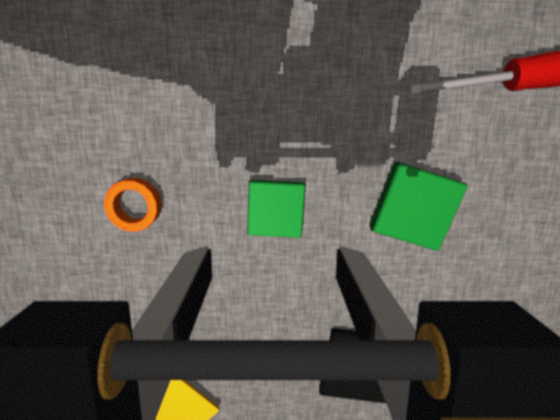

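The close view shows the small green case at (275,210), 45 x 45.6 mm and turned -3°. The larger one, at (420,208), is 59 mm. Gripping the small one.

```bash
python3 -m jog '[{"grip":6.5,"dx":0.2,"dy":5,"dz":0,"spin":3},{"grip":6.5,"dx":0.2,"dy":10,"dz":0,"spin":3},{"grip":6.5,"dx":0.2,"dy":11.8,"dz":0,"spin":3},{"grip":6.5,"dx":0.2,"dy":12.5,"dz":0,"spin":3},{"grip":6.5,"dx":0.2,"dy":12.5,"dz":0,"spin":3},{"grip":6.5,"dx":0.2,"dy":12.5,"dz":0,"spin":3},{"grip":3.5,"dx":0.2,"dy":12.5,"dz":0,"spin":3},{"grip":3.5,"dx":0.2,"dy":12.5,"dz":0,"spin":3},{"grip":3.5,"dx":0.2,"dy":12.5,"dz":0,"spin":3},{"grip":3.5,"dx":0.2,"dy":12.5,"dz":0,"spin":3}]' 15
python3 -m jog '[{"grip":3.5,"dx":0,"dy":-3,"dz":0,"spin":0},{"grip":3.5,"dx":0,"dy":-9,"dz":0,"spin":0},{"grip":3.5,"dx":0,"dy":-12,"dz":0,"spin":0},{"grip":3.5,"dx":0,"dy":-12,"dz":0,"spin":0}]'
python3 -c "
from h import *
go(469,282.7,110,-12.9)"
```

```text
clock: 13.48
eef_pos: [596.6, -73.7, 11.8]
eef_rot: [-1.571, -0.0, -0.053]
wrist_force: [-1.6, 0.6, 5.6]
finger_gap: 45.8
clock: 13.98
eef_pos: [597.4, -73.8, 133.5]
eef_rot: [-1.571, -0.004, -0.053]
wrist_force: [-1.2, -0.4, -1.1]
finger_gap: 45.8
to 469,283,110,-13: dx -14.71 dy 2.35 dz 34.92 spin 9.9 | gap 45.8 j6 -0.13 t 14.0
```

```bash
python3 -m jog '[{"grip":3.5,"dx":-2,"dy":0,"dz":5,"spin":0},{"grip":3.5,"dx":-4,"dy":0,"dz":10,"spin":2},{"grip":3.5,"dx":-6,"dy":0,"dz":15,"spin":5},{"grip":3.5,"dx":-8,"dy":0,"dz":20,"spin":9.9},{"grip":3.5,"dx":-10,"dy":0,"dz":25,"spin":9.9},{"grip":3.5,"dx":-12.5,"dy":0,"dz":30,"spin":9.9},{"grip":3.5,"dx":-14.7,"dy":1,"dz":34.9,"spin":9.9},{"grip":3.5,"dx":-14.7,"dy":2,"dz":34.9,"spin":9.9},{"grip":3.5,"dx":-14.7,"dy":2,"dz":34.9,"spin":9.9},{"grip":3.5,"dx":-14.7,"dy":2,"dz":34.9,"spin":9.9}]'
python3 -c "
from h import *
c,im=shot('wrist','w6')
go(469,282.7,16,-12.9)"
```

```text
clock: 15.22
eef_pos: [468.6, 281.6, 111.2]
eef_rot: [-1.571, 0.0, -0.227]
wrist_force: [0.3, 0.2, -0.2]
finger_gap: 46.1
to 469,283,16,-13: dx 0.00 dy 9.55 dz 0.10 spin -0.1 | gap 46.0 j6 0.70 t 15.3
```

View pics/w6.png

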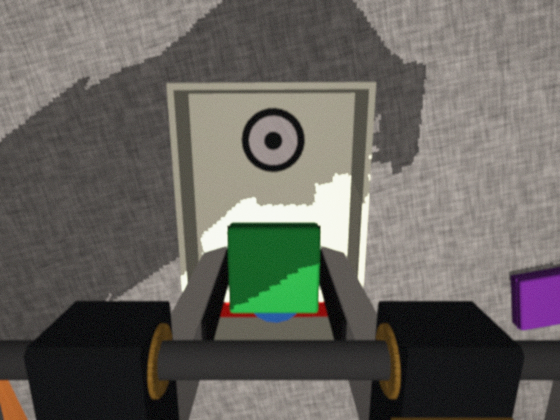

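The spool is centred at (273,139) between the box sides at 168 and 376. The case is held square. Lowering it.

```bash
python3 -m jog '[{"grip":3.5,"dx":0,"dy":4,"dz":0.1,"spin":0},{"grip":3.5,"dx":0,"dy":7,"dz":0.1,"spin":0},{"grip":3.5,"dx":0,"dy":9,"dz":0.1,"spin":0},{"grip":3.5,"dx":0,"dy":9.6,"dz":0.1,"spin":0},{"grip":3.5,"dx":0,"dy":9.6,"dz":0.1,"spin":0},{"grip":3.5,"dx":0,"dy":9.6,"dz":0.1,"spin":0}]'
python3 -m jog '[{"grip":5.8,"dx":0,"dy":0,"dz":0,"spin":0},{"grip":5.8,"dx":0,"dy":0,"dz":0,"spin":0},{"grip":5.8,"dx":0,"dy":-2,"dz":0,"spin":0},{"grip":5.8,"dx":0,"dy":-8,"dz":0,"spin":0},{"grip":5.8,"dx":0,"dy":-12,"dz":0,"spin":0},{"grip":6.5,"dx":0,"dy":-12,"dz":0,"spin":0},{"grip":6.5,"dx":0,"dy":-12,"dz":0,"spin":0}]'
python3 -c "
from h import *
c=np.load('pics/w6.npz')
print(ray(c,[[168,83],[376,83]],45).mean(0)+94*np.array([-.223,-.975,0]),ray(c,[[273,139]],34))
go(477.5,-68.5,125,-12.9)"
```

```text
clock: 16.02
eef_pos: [469.0, 283.5, 16.2]
eef_rot: [-1.57, -0.001, -0.226]
wrist_force: [0.5, -0.4, -0.8]
finger_gap: 45.9
clock: 16.9
eef_pos: [468.1, 283.4, 134.6]
eef_rot: [-1.571, 0.001, -0.226]
wrist_force: [-0.7, -0.3, -0.5]
finger_gap: 65.0
[468.69135608 282.67602168  45.        ] [[482.428423   340.80580872  34.        ]]
to 478,-68,125,-13: dx 8.80 dy 0.96 dz -34.09 spin -0.0 | gap 65.0 j6 0.70 t 16.9
```

```bash
python3 -m jog '[{"grip":6.5,"dx":1.3,"dy":0,"dz":-5,"spin":0},{"grip":6.5,"dx":2.6,"dy":0,"dz":-10,"spin":0},{"grip":6.5,"dx":4,"dy":0,"dz":-16,"spin":0},{"grip":6.5,"dx":5.5,"dy":0,"dz":-22,"spin":0},{"grip":6.5,"dx":7.2,"dy":0,"dz":-28,"spin":0},{"grip":6.5,"dx":8.8,"dy":0,"dz":-34.1,"spin":0},{"grip":6.5,"dx":8.8,"dy":0,"dz":-34.1,"spin":0},{"grip":6.5,"dx":8.8,"dy":0,"dz":-34.1,"spin":0}]' 12
python3 - <<'E'
from h import *
c,im=shot("wrist","w7"); print(proj(c,[[477.5,-68.5,16]]))
hs=cv2.cvtColor(im,cv2.COLOR_BGR2HSV)
m=cv2.inRange(hs,np.array([5,150,120]),np.array([16,255,255]));m[300:]=0;m[:100]=0
for ct in cv2.findContours(m,0,1)[0]:
    if cv2.contourArea(ct)>600: P=cv2.minEnclosingCircle(ct);print(P,cv2.minEnclosingCircle(ray(c,ct[:,0],16)[:,:2].astype(np.float32)))
go(477.5,-68.5,10.5,-12.9)
E
```

```text
clock: 17.9
eef_pos: [477.3, -68.1, 134.4]
eef_rot: [-1.571, 0.002, -0.226]
wrist_force: [0.3, 0.1, 0.3]
finger_gap: 65.0
[[273.59627025 212.36024024]]
((273.62213134765625, 211.95037841796875), 26.59417152404785) ((477.4482421875, -68.38676452636719), 21.834266662597656)
to 478,-68,10,-13: dx 0.02 dy 12.41 dz -0.10 spin 0.0 | gap 65.1 j6 0.01 t 17.9
```

```bash
python3 -m jog '[{"grip":6.5,"dx":0,"dy":5,"dz":0,"spin":0},{"grip":6.5,"dx":0,"dy":10,"dz":0,"spin":0},{"grip":6.5,"dx":0,"dy":11.7,"dz":0,"spin":0},{"grip":6.5,"dx":0,"dy":12.3,"dz":0,"spin":0},{"grip":6.5,"dx":0,"dy":12.3,"dz":0,"spin":0},{"grip":6.5,"dx":0,"dy":12.3,"dz":0,"spin":0},{"grip":3.5,"dx":0,"dy":12.3,"dz":0,"spin":0},{"grip":3.5,"dx":0,"dy":12.3,"dz":0,"spin":0},{"grip":3.5,"dx":0,"dy":12.3,"dz":0,"spin":0},{"grip":3.5,"dx":0,"dy":12.3,"dz":0,"spin":0}]' 12
python3 -m jog '[{"grip":3.5,"dx":0,"dy":-3,"dz":0,"spin":0},{"grip":3.5,"dx":0,"dy":-9,"dz":0,"spin":0},{"grip":3.5,"dx":0,"dy":-14,"dz":0,"spin":0},{"grip":3.5,"dx":0,"dy":-14,"dz":0,"spin":0}]'
python3 -c "
from h import *
go(469,219,160,-12.9);go(469,282.9,120,-12.9)"
```

```text
clock: 19.2
eef_pos: [477.9, -68.5, 12.7]
eef_rot: [-1.571, -0.0, -0.226]
wrist_force: [-2.2, -0.7, 4.5]
finger_gap: 43.3
clock: 19.7
eef_pos: [479.3, -68.7, 155.8]
eef_rot: [-1.571, -0.006, -0.226]
wrist_force: [-0.4, 0.1, -1.1]
finger_gap: 43.0
to 469,219,160,-13: dx -7.44 dy -0.42 dz 27.81 spin -0.0 | gap 43.0 j6 0.01 t 19.7
to 469,283,120,-13: dx -8.88 dy 3.58 dz 34.04 spin -0.0 | gap 43.0 j6 0.01 t 19.7
```

```bash
python3 -m jog '[{"grip":3.5,"dx":-1.3,"dy":0,"dz":5,"spin":0},{"grip":3.5,"dx":-2.6,"dy":0,"dz":10,"spin":0},{"grip":3.5,"dx":-4,"dy":-2,"dz":15,"spin":0},{"grip":3.5,"dx":-6,"dy":-4,"dz":20,"spin":0},{"grip":3.5,"dx":-6.5,"dy":-5,"dz":24,"spin":0},{"grip":3.5,"dx":-6.5,"dy":-5,"dz":24,"spin":0},{"grip":3.5,"dx":-6.5,"dy":-5,"dz":24,"spin":0}]'
python3 - <<'E'
from h import *
c,im=shot("wrist","w8")
hs=cv2.cvtColor(im,cv2.COLOR_BGR2HSV)
m=cv2.inRange(hs,np.array([40,80,60]),np.array([85,255,255]));
for ct in cv2.findContours(m,0,1)[0]:
    if cv2.contourArea(ct)>300: print(cv2.minAreaRect(ct)[0],cv2.minAreaRect(ray(c,ct[:,0],18)[:,:2].astype(np.float32)))
go(469,282.9,120,-12.9)
E
```

```text
clock: 20.58
eef_pos: [467.8, 179.5, 201.2]
eef_rot: [-1.572, 0.002, -0.226]
wrist_force: [0.1, -0.5, -0.4]
finger_gap: 43.1
(249.5, 85.5) ((469.66900634765625, 283.5091857910156), (44.13518524169922, 44.65162658691406), 76.96092224121094)
to 469,283,120,-13: dx -2.23 dy 8.13 dz 10.13 spin -0.1 | gap 43.2 j6 0.52 t 20.6
```

View pics/w8.png

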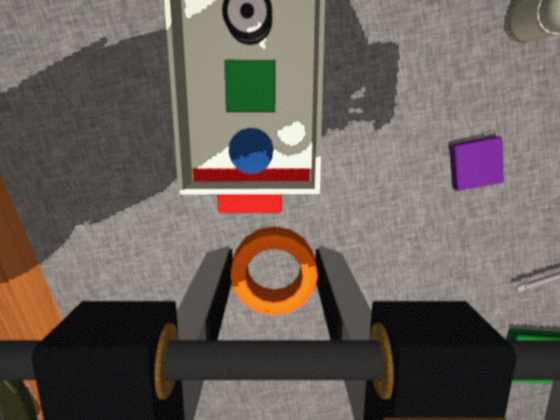

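The case (250,85), jar (250,151) and spool (246,12) are in line on the floor, and the tape is held at (274,270). Moving over the case.

```bash
python3 -m jog '[{"grip":3.5,"dx":-1,"dy":2,"dz":5,"spin":0},{"grip":3.5,"dx":-2.2,"dy":6,"dz":10.1,"spin":0},{"grip":3.5,"dx":-2.2,"dy":10,"dz":10.1,"spin":0},{"grip":3.5,"dx":-2.2,"dy":12,"dz":10.1,"spin":0},{"grip":3.5,"dx":-2.2,"dy":12,"dz":10.1,"spin":0},{"grip":3.5,"dx":-2.2,"dy":12,"dz":10.1,"spin":0},{"grip":3.5,"dx":-2.2,"dy":12,"dz":10.1,"spin":0}]'
python3 -c "
from h import *
go(469.4,283.2,31,-12.9)"
```

```text
clock: 21.5
eef_pos: [470.0, 283.2, 83.6]
eef_rot: [-1.57, -0.001, -0.226]
wrist_force: [-0.2, 0.6, -0.3]
finger_gap: 43.0
to 469,283,31,-13: dx -0.06 dy 5.26 dz -0.02 spin -0.1 | gap 43.0 j6 0.70 t 21.5
```

```bash
python3 -m jog '[{"grip":3.5,"dx":-0.1,"dy":3,"dz":0,"spin":0},{"grip":3.5,"dx":-0.1,"dy":4.5,"dz":0,"spin":0},{"grip":3.5,"dx":-0.1,"dy":5.2,"dz":0,"spin":0},{"grip":3.5,"dx":-0.1,"dy":5.2,"dz":0,"spin":0},{"grip":3.5,"dx":-0.1,"dy":5.2,"dz":0,"spin":0}]'
python3 -m jog '[{"grip":5.6,"dx":0,"dy":0,"dz":0,"spin":0},{"grip":5.6,"dx":0,"dy":0,"dz":0,"spin":0},{"grip":5.6,"dx":0,"dy":-2,"dz":0,"spin":0},{"grip":5.6,"dx":0,"dy":-8,"dz":0,"spin":0},{"grip":5.6,"dx":0,"dy":-14,"dz":-5,"spin":0},{"grip":6.5,"dx":0,"dy":-16,"dz":-10,"spin":0},{"grip":6.5,"dx":0,"dy":-16,"dz":-10,"spin":0},{"grip":6.5,"dx":0,"dy":-16,"dz":-10,"spin":0}]'
python3 - <<'E'
from h import *
c,im=shot("wrist","w9"); cv2.imwrite("pics/w9c.png",im[:260,120:380])
hs=cv2.cvtColor(im,cv2.COLOR_BGR2HSV)
m=cv2.inRange(hs,np.array([5,150,60]),np.array([16,255,255]));m[300:]=0
for ct in cv2.findContours(m,0,1)[0]:
    if cv2.contourArea(ct)>600: print(cv2.minEnclosingCircle(ct),cv2.minEnclosingCircle(ray(c,ct[:,0],34)[:,:2].astype(np.float32)))
go(424,-295,150,-44.5)
E
```

```text
clock: 22.12
eef_pos: [468.8, 283.8, 31.1]
eef_rot: [-1.57, -0.001, -0.226]
wrist_force: [-0.0, -0.6, -0.6]
finger_gap: 43.1
clock: 23.12
eef_pos: [446.1, 186.2, 190.4]
eef_rot: [-1.57, -0.0, -0.227]
wrist_force: [0.1, -0.4, -0.7]
finger_gap: 65.2
((32.0, 221.5), 83.84668731689453) ((209.713623046875, 213.99609375), 78.30215454101562)
((273.79193115234375, 86.87899780273438), 26.75553321838379) ((469.1466064453125, 282.4176025390625), 21.602638244628906)
to 424,-295,150,-44: dx 8.64 dy 3.98 dz -47.43 spin 31.6 | gap 64.8 j6 0.55 t 23.2
```

View pics/w9c.png

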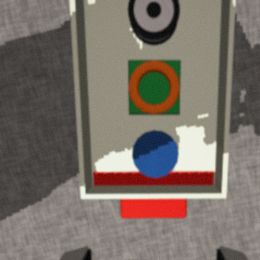

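The tape (153,87 in the crop) is centred on the case, with the jar and spool either side. Now the lid.

```bash
python3 -m jog '[{"grip":6.5,"dx":1.1,"dy":0,"dz":-6,"spin":4},{"grip":6.5,"dx":2.2,"dy":0,"dz":-12,"spin":8},{"grip":6.5,"dx":3.3,"dy":0,"dz":-18,"spin":12},{"grip":6.5,"dx":4.4,"dy":0,"dz":-24,"spin":16},{"grip":6.5,"dx":5.5,"dy":0,"dz":-30,"spin":20},{"grip":6.5,"dx":6.6,"dy":0,"dz":-36,"spin":24},{"grip":6.5,"dx":7.6,"dy":0,"dz":-42,"spin":28},{"grip":6.5,"dx":8.6,"dy":0,"dz":-47.4,"spin":31.6},{"grip":6.5,"dx":8.6,"dy":0,"dz":-47.4,"spin":31.6},{"grip":6.5,"dx":8.6,"dy":0,"dz":-47.4,"spin":31.6}]' 30
python3 - <<'E'
from h import *
c,im=shot("wrist","w10"); print(proj(c,[[424,-295,48]]))
hs=cv2.cvtColor(im,cv2.COLOR_BGR2HSV)
m=cv2.inRange(hs,np.array([20,90,60]),np.array([35,255,255]))
ct=max(cv2.findContours(m,0,1)[0],key=cv2.contourArea); print(cv2.minAreaRect(ray(c,ct[:,0],10)[:,:2].astype(np.float32)))
go(424,-295,27,-44.8)
E
```

```text
clock: 24.42
eef_pos: [424.1, -294.2, 189.3]
eef_rot: [-1.571, 0.002, -0.776]
wrist_force: [-0.4, 0.6, 0.3]
finger_gap: 65.0
[[274.93664921 206.10941052]]
((424.2640380859375, -296.7427673339844), (197.08636474609375, 137.2562713623047), 45.241214752197266)
to 424,-295,27,-45: dx 0.07 dy 16.27 dz -0.10 spin 0.4 | gap 64.7 j6 0.10 t 24.5
```

View pics/w10.png

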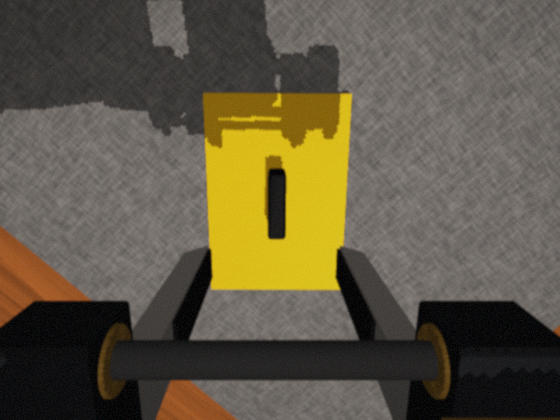

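The lid is square in view: handle at (276,203), plate 197 x 137 mm, centre (424,-297), yaw 45.2°.

```bash
python3 -c "
from h import *
go(424.3,-296.7,24,-44.8)"
python3 -m jog '[{"grip":6,"dx":0.2,"dy":6,"dz":-0.2,"spin":0.4},{"grip":6,"dx":0.2,"dy":12,"dz":-0.2,"spin":0.4},{"grip":6,"dx":0.2,"dy":15.5,"dz":-0.2,"spin":0.4},{"grip":6,"dx":0.2,"dy":16.5,"dz":-0.2,"spin":0.4},{"grip":6,"dx":0.2,"dy":16.5,"dz":-0.2,"spin":0.4},{"grip":6,"dx":0.2,"dy":16.5,"dz":-0.2,"spin":0.4}]'
python3 -c "
from h import *
go(424.3,-296.7,24,-44.8)"
```

```text
to 424,-297,24,-45: dx 0.21 dy 16.57 dz -0.20 spin 0.4 | gap 64.7 j6 0.10 t 24.5
clock: 25.22
eef_pos: [424.6, -298.2, 27.1]
eef_rot: [-1.571, -0.003, -0.784]
wrist_force: [-0.5, -0.2, 0.7]
finger_gap: 59.7
to 424,-297,24,-45: dx -0.13 dy 0.31 dz 0.08 spin -0.1 | gap 59.7 j6 0.10 t 25.2
```

```bash
python3 -m jog '[{"grip":6,"dx":0,"dy":0.1,"dz":0.1,"spin":0},{"grip":0.8,"dx":0,"dy":0.1,"dz":0.1,"spin":0},{"grip":0.8,"dx":0,"dy":0.1,"dz":0.1,"spin":0},{"grip":0.8,"dx":0,"dy":0.1,"dz":0.1,"spin":0},{"grip":0.8,"dx":0,"dy":0.1,"dz":0.1,"spin":0},{"grip":0.8,"dx":0,"dy":0.1,"dz":0.1,"spin":0},{"grip":0.8,"dx":0,"dy":0.1,"dz":0.1,"spin":0},{"grip":0.8,"dx":0,"dy":0.1,"dz":0.1,"spin":0}]' 40
python3 -m jog '[{"grip":0.8,"dx":0,"dy":-2,"dz":0,"spin":0},{"grip":0.8,"dx":0,"dy":-6,"dz":0,"spin":0},{"grip":0.8,"dx":0,"dy":-11,"dz":0,"spin":0},{"grip":0.8,"dx":0,"dy":-14,"dz":0,"spin":0},{"grip":0.8,"dx":0,"dy":-14,"dz":0,"spin":0},{"grip":0.8,"dx":0,"dy":-14,"dz":0,"spin":0}]'
python3 -c "
from h import *
go(469,282.7,165,-12.9)"
```

```text
clock: 26.22
eef_pos: [424.4, -297.2, 24.4]
eef_rot: [-1.571, 0.0, -0.784]
wrist_force: [-0.0, 0.2, 0.7]
finger_gap: 15.9
clock: 26.98
eef_pos: [424.0, -296.8, 162.9]
eef_rot: [-1.571, 0.002, -0.784]
wrist_force: [-0.8, 0.5, -2.2]
finger_gap: 15.8
to 469,283,165,-13: dx -37.74 dy -0.21 dz 44.20 spin -32.0 | gap 15.8 j6 0.10 t 27.0
```

```bash
python3 -m jog '[{"grip":0.8,"dx":-2,"dy":0,"dz":2.3,"spin":0},{"grip":0.8,"dx":-5,"dy":0,"dz":5.9,"spin":-2},{"grip":0.8,"dx":-8.5,"dy":0,"dz":10,"spin":-5},{"grip":0.8,"dx":-12,"dy":0,"dz":14,"spin":-8},{"grip":0.8,"dx":-15.5,"dy":0,"dz":18,"spin":-12},{"grip":0.8,"dx":-19,"dy":0,"dz":22.2,"spin":-16},{"grip":0.8,"dx":-22.5,"dy":0,"dz":26.3,"spin":-20},{"grip":0.8,"dx":-26,"dy":0,"dz":30.4,"spin":-24},{"grip":0.8,"dx":-29.5,"dy":0,"dz":34.5,"spin":-28},{"grip":0.8,"dx":-33,"dy":0,"dz":38.6,"spin":-31},{"grip":0.8,"dx":-36,"dy":0,"dz":42,"spin":-32},{"grip":0.8,"dx":-37.7,"dy":0,"dz":44.2,"spin":-32},{"grip":0.8,"dx":-37.7,"dy":0,"dz":44.2,"spin":-32},{"grip":0.8,"dx":-37.7,"dy":0,"dz":44.2,"spin":-32},{"grip":0.8,"dx":-37.7,"dy":0,"dz":44.2,"spin":-32}]'
python3 - <<'E'
from h import *
c,im=shot("wrist","w11")
hs=cv2.cvtColor(im,cv2.COLOR_BGR2HSV)
m=cv2.inRange(hs,np.array([20,90,50]),np.array([35,255,255]))
ct=max(cv2.findContours(m,0,1)[0],key=cv2.contourArea); s=monitor.read_state()
z=s["eef_pos"][2]-24.4+10; P=ray(c,ct[:,0],z)[:,:2].astype(np.float32); print(z,cv2.minAreaRect(P))
# far edge of plate
i=ct[:,0,1]; q=ct[i<i.min()+4][:,0]; print(q.min(0),q.max(0)); E=ray(c,[[q[:,0].min(),q[:,1].mean()],[q[:,0].max(),q[:,1].mean()]],z); print(E, "centre",E.mean(0)[:2]-98*np.array([.223,.975]))
go(468.9,282.7,64.5,-12.9)
E
```

```text
clock: 28.85
eef_pos: [469.8, 281.0, 164.1]
eef_rot: [-1.571, 0.0, -0.227]
wrist_force: [0.0, 0.6, -1.6]
finger_gap: 15.7
149.9157850561413 ((478.3828125, 316.9067687988281), (122.20421600341797, 136.05075073242188), 76.89850616455078)
[131  67] [416  70]
[[426.55366798 391.16977245 149.91578506]
 [557.83078117 360.6166821  149.91578506]] centre [470.33822458 280.34322727]
to 469,283,64,-13: dx -0.13 dy 9.98 dz 0.13 spin -0.1 | gap 15.6 j6 0.70 t 28.9
```

View pics/w11.png

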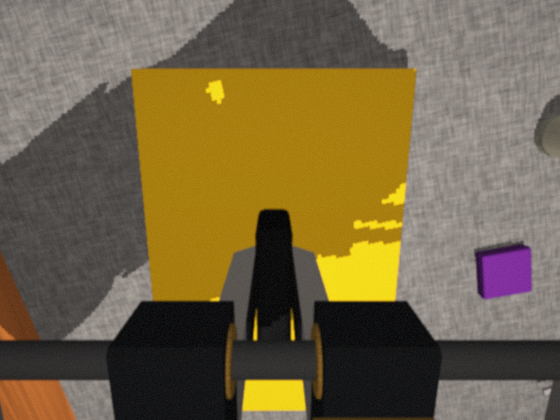

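The lid is held square: far edge from (131,68) to (416,68), turned -13.1°, centre within 1 mm of the TCP. Lowering to just above, then down.

```bash
python3 -m jog '[{"grip":0.8,"dx":-0.2,"dy":3,"dz":0.2,"spin":0},{"grip":0.8,"dx":-0.2,"dy":6,"dz":0.2,"spin":0},{"grip":0.8,"dx":-0.2,"dy":8,"dz":0.2,"spin":0},{"grip":0.8,"dx":-0.2,"dy":8.8,"dz":0.2,"spin":0},{"grip":0.8,"dx":-0.2,"dy":8.8,"dz":0.2,"spin":0},{"grip":0.8,"dx":-0.2,"dy":8.8,"dz":0.2,"spin":0},{"grip":0.8,"dx":-0.2,"dy":8.8,"dz":0.2,"spin":0}]'
python3 -c "
from h import *
go(468.4,283.4,64.4,-12.9)"
```

```text
clock: 29.78
eef_pos: [468.6, 284.5, 77.2]
eef_rot: [-1.57, -0.001, -0.226]
wrist_force: [-0.7, -0.1, -2.4]
finger_gap: 16.2
to 468,283,64,-13: dx 0.01 dy 1.28 dz -0.11 spin -0.0 | gap 16.2 j6 0.70 t 29.8
```

```bash
python3 -m jog '[{"grip":0.8,"dx":0,"dy":0.3,"dz":-0.1,"spin":0},{"grip":0.8,"dx":0,"dy":0.6,"dz":-0.1,"spin":0},{"grip":0.8,"dx":0,"dy":0.9,"dz":-0.1,"spin":0},{"grip":0.8,"dx":0,"dy":1.1,"dz":-0.1,"spin":0},{"grip":0.8,"dx":0,"dy":1.2,"dz":-0.1,"spin":0},{"grip":0.8,"dx":0,"dy":1.2,"dz":-0.1,"spin":0},{"grip":0.8,"dx":0,"dy":1.2,"dz":-0.1,"spin":0}]'
```

```text
clock: 30.65
eef_pos: [468.1, 283.4, 64.5]
eef_rot: [-1.571, -0.0, -0.226]
wrist_force: [0.9, -0.8, -1.8]
finger_gap: 15.7
```

```bash
python3 -m jog '[{"grip":0.8,"dx":0,"dy":0.1,"dz":0,"spin":0},{"grip":0.8,"dx":0,"dy":0.1,"dz":0,"spin":0},{"grip":4,"dx":0,"dy":0.1,"dz":0,"spin":0},{"grip":5,"dx":0,"dy":0.1,"dz":0,"spin":0},{"grip":5,"dx":0,"dy":0.1,"dz":0,"spin":0},{"grip":5,"dx":0,"dy":0.1,"dz":0,"spin":0},{"grip":5,"dx":0,"dy":-3,"dz":0,"spin":0},{"grip":5,"dx":0,"dy":-9,"dz":0,"spin":0},{"grip":5,"dx":0,"dy":-14,"dz":-6,"spin":0},{"grip":5,"dx":0,"dy":-16,"dz":-12,"spin":0},{"grip":5,"dx":0,"dy":-16,"dz":-14,"spin":0},{"grip":5,"dx":0,"dy":-16,"dz":-14,"spin":0},{"grip":5,"dx":0,"dy":-16,"dz":-14,"spin":0}]'
python3 - <<'E'
from h import *
for n in("wrist","top"):
    c,im=shot(n,n+"_end"); hs=cv2.cvtColor(im,cv2.COLOR_BGR2HSV)
    m=cv2.inRange(hs,np.array([20,90,50]),np.array([35,255,255])); ct=max(cv2.findContours(m,0,1)[0],key=cv2.contourArea)
    print(n,cv2.minAreaRect(ct)[0],cv2.minAreaRect(ray(c,ct[:,0],50)[:,:2].astype(np.float32)))
c,im=shot("side","side_end"); cv2.imwrite("pics/se.png",cv2.resize(im[250:420,120:380],None,fx=3,fy=3))
print(monitor.read_state()["eef_pos"])
E
```

```text
clock: 32.28
eef_pos: [436.8, 147.4, 224.3]
eef_rot: [-1.571, 0.0, -0.226]
wrist_force: [0.5, -0.3, -0.2]
finger_gap: 50.0
wrist (273.5, 77.0) ((461.2517395019531, 250.14031982421875), (128.87782287597656, 137.16293334960938), 76.94096374511719)
top (163.0, 327.5) ((351.21221923828125, 276.841552734375), (263.1572265625, 409.6488037109375), 89.94818115234375)
[436.69915844 147.65873174 223.96738677]
```

View pics/se.png

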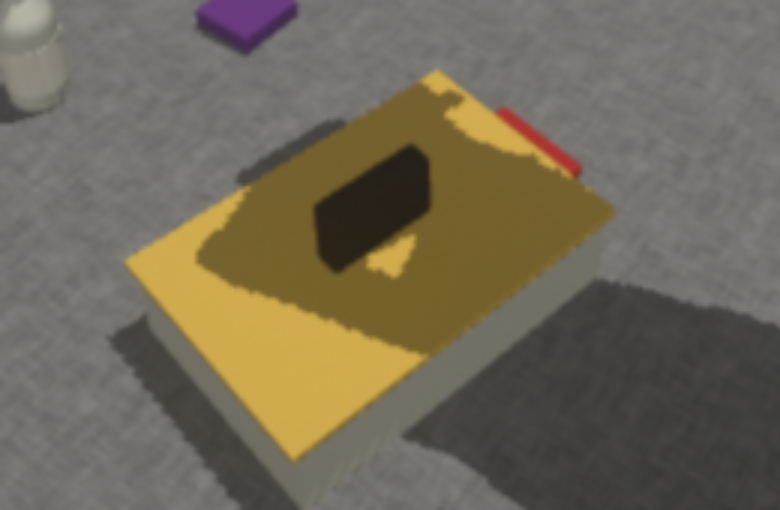

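View pics/top_end.png

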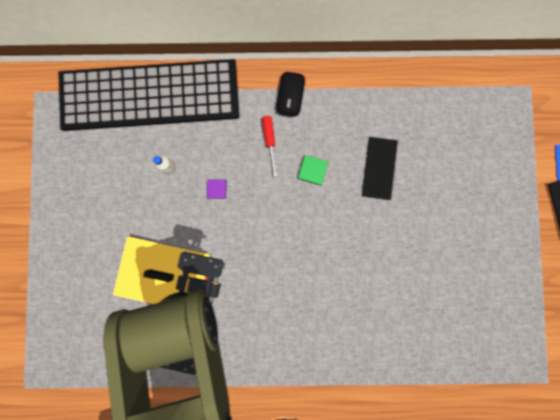

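The side view shows the lid flat on the box, and the top view shows the bottle, phone and screwdriver where they were. One numeric check of the lid corners for flatness.

```bash
python3 - <<'E'
from h import *
c=np.load("pics/side_end.npz"); px=np.array([[265.3,273.3],[325.3,320.3],[218.3,403.7],[162,337.7]])
P=ray(c,px,50)[:,:2]; print(P.round(1), P.mean(0), [round(float(np.linalg.norm(P[i]-P[i-1])),1) for i in range(4)])
print([round(float(np.degrees(np.arctan2(*(P[i]-P[i-1])[::-1]))),1) for i in range(4)])
E
```

```text
[[512.2 174.3]
 [379.8 204.2]
 [421.9 394.2]
 [553.3 364.6]] [466.82319847 284.34870718] [194.8, 135.7, 194.6, 134.8]
[-102.2, 167.2, 77.5, -12.7]
```

```bash
python3 -c "
from cell import ticket; print(ticket.sign_off())"
```

```text
the job is handed in; nothing more can be done
None
```

The kit box is packed and closed, and I handed the job in at about 32 s of robot time. The jar stands at the red-tab end and the spool at the other end. The small green case lies flat in the middle with the tape on top, and the yellow lid is on.

**Contents:** before closing, the case was within about 1 mm of the box centre and square to it. The tape was within about 1 mm of centred on the case. I measured the spool about 2 mm further out than planned. I checked the jar only by eye after placing it.

**Lid:** I let go at the height expected for a closed lid (TCP 64.5 mm against 64.4 mm), with no resistance felt. The wrist and side views give an angle within about 0.5° of the box. The four corners measure 195 x 135 mm for the 196 x 136 mm plate, which agrees with it lying flat. The corner check is only a weak test of height, so the evidence that it is fully down is mainly the release height.

**Disagreements:** the side view put the lid centre about 2.5 mm from the box centre, close to the 2 mm camera calibration error. The automatic lid check from the top camera was useless because the arm was in the way. My first move command was refused because rows were missing keys; nothing moved.

**Left alone:** the bottle, phone and screwdriver look unmoved in the last top view.

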